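# Pack the field-repair case in layers

### The job

Pack the grey repair case in layers: first stand the transformer in the floor compartment at the carry-handle end and lay the large fan flat in the other one, then lay the white divider plate level on the ledges above them with its grip up, then set the square heat sink on the divider at the carry-handle end and stand the capacitor upright on the divider at the other end, one on each side of the grip. The small fan and the oblong heat sink belong to another job: leave them, the screw tin and the wire spool where they are.

Things in the scene. Friction and masses are not known exactly. Their poses are not given: they have to be found in the camera images.
- case: Fixed grey open case 210 (x) x 140 (y) x 60 high, walls 5, floor 4 thick (mm). Origin: centre of underside; z up. Its +x end, away from the robot, has a black carry handle sticking out 30 at height 35. At both ends inside, a ledge 18 deep in x, 130 wide, top at 48. A rib 4 thick, top at 16, at x = 0 parts the floor into two compartments 80 (x) x 130 (y), centred at x = +42 (handle end) and -42.
- divider_grip (a point): White divider plate 188 (x) x 118 (y) x 4 mm, lying flat, with a 24 x 24 mm square grip block in the middle of its upper side, top 40 mm above the underside. The point is in the grip, 22 mm above the underside; z up. It fits inside the case with 6 mm to spare on every side and lies on the two ledges, then its upper face is at 52 mm; either way round is fine.
- transformer_center (a point): Transformer: dark laminated steel core with a copper winding, a block 48 mm (x) x 40 mm (y) x 40 mm high, about 0.28 kg. The point is its centre, 20 mm above its underside; z up. Grip it anywhere across y (40 mm) or x.
- fan_center (a point): Large fan: black square cooling fan lying flat, 50 x 50 mm, 30 mm thick. The point is its centre, 15 mm above its underside; x and y along its sides, z up. Its frame is stiff.
- heatsink_center (a point): Square heat sink: bare aluminium block with nine upright fins that run along its x, 44 x 44 mm, 34 mm high. The point is its centre, 17 mm above its underside; z up. It is gripped like a solid block from any side.
- capacitor_center (a point): Capacitor: upright plain aluminium can with black top and two brass terminals, 36 mm diameter, 44 mm high. The point is its centre, 22 mm above its underside; z up.
- small_fan_center (a point): Small fan (look-alike, stays): the same kind of black square fan, but 36 x 36 mm and 20 mm thick. The point is its centre, 10 mm above the bench.
- long_heatsink_center (a point): Oblong heat sink (look-alike, stays): bare aluminium with seven fins, 72 mm (x) x 36 mm (y), 22 mm high. The point is its centre, 11 mm above the bench.
- tin_center (a point): Round shallow steel tin of screws (stays), 62 mm diameter, 18 mm high. The point is its centre, 9 mm above the bench.
- spool_center (a point): Wire spool standing on end (stays): white flanges of 56 mm diameter, copper winding, 40 mm high. The point is its centre, 20 mm above the bench.
There are look-alikes about, which are no part of the job. What is shaped like the part that bears fan_center but pink or turquoise is not meant. Leave any blue look-alike of the part that bears heatsink_center alone.

How it is judged:
By the outcome, as a careful person would: the job done as asked, in the order asked, and still so for the second after the job is handed in, with the robot touching nothing.
It also fails if it takes over 123 s, if anything falls off the work surface, if the arm or the gripper's body presses on something with over 40 N, if the wrist force passes 120 N, or if a joint passes its speed limit or range.

### The arm

A 7-joint arm with a two-finger parallel gripper is mounted at the origin on the work surface. World frame = base frame: x ahead of the robot, y to its left, z up, the work surface at z = 0. Lengths are in m, angles in degrees, forces in N, time in s.
With the tool pointing down it reaches from about 0.425 to 0.875 m from the base axis. Payload 4.7 kg.
Tool frame: the origin (TCP) lies at the very end of the fingers, on their centre line; the grasp point (between the pads) lies 19 mm behind it (pinch_z is the distance from the TCP to the grasp point, in m); z points along the fingers, y is the direction in which the jaws open and shut (so a half turn about z gives the same grasp; the last joint's range is limited). The gripper opens to 87 mm and grips with 3 to 60 N. Pads are 19 mm wide; open, the fingers measure 117 mm over their backs; the gripper's body (75 mm by 190 mm) begins 51 mm behind the grasp point.
Start: joints at [-72.416, 18.392, -4.016, 83.108, 1.295, 78.541, -3.26], TCP at [0.188, 0.622, 0.202] pointing down, gripper open.
Joint ranges: [-163.93, 163.93], [-17.29, 119.83], [-79.2, 71.16], [3.27, 140.29], [-89.18, 269.18], [5.43, 117.66], [-154.24, 154.24]. Speed limits (degrees/s): [147.25, 147.25, 180, 180, 180, 180, 180].

### API

Orientations are given as [roll, pitch, yaw] about the fixed x, y, z axes, in that order (R = Rz(yaw) Ry(pitch) Rx(roll)).
In Python, from cell import get_obs, read_camera, camera_params, sign_off, pinch_z gives the robot as it stands.
- The arm moves only by the shell command python3 -m handwheel 'ROWS' [FORCE]. ROWS is JSON, a list of rows, each a list of 5 numbers: the finger opening in m, from 0 to 0.087, then the shift along the tool's x, y, z in m, then the turn about the tool's z in rad. In form: [[jaw, tx, ty, tz, twist], ...]. A call has 1 to 20 rows; each row is the pose to reach, as a shift and turn from the pose commanded when the call began, along the tool's axes at that moment; what a row does not reach only later rows make up. A row lasts 1/10 s, in which the tool goes at most 50 mm and 8.59 degrees, less where a joint would pass 70% of its speed; a pose out of reach is approached as far as the arm can. A call with a gripper value outside its range is refused whole. The fingers move at their own pace and stop on an object; FORCE is the grip in N (left out, the last holds). Time passes only in rows, so rows that repeat a pose let the fingers close. It gives the time, the measured TCP pose, the force and the opening at its end, in the units of the state.
- get_obs(): the state, without advancing time (a new reading comes with each control period).
- read_camera(name): name is "scene" or "top" or "wrist"; returns the picture (384x512x3 uint8, blue, green, red); there is no depth.
- camera_params(name): a dict with "camera_matrix" (3x3 intrinsics, pixels), "k1" (the pictures are not rectified: a ray, as slopes to the right and down, at radius r is drawn at 1 + k1 r^2 times it, then the intrinsics apply), "R" (3x3) and "t" (3): a world point X has camera coordinates R X + t. Camera axes: x right, y down, z forward; pixel columns grow to the right and rows downward; lengths in m; the calibration is good to about 2 mm. A picture is of the moment at which its call begins: read the wrist's pose just before it. camera_params takes no time and is no camera call; for the wrist camera it gives the pose at the moment of the call.
- sign_off(): hands the job in, once; it reports no verdict.
The state is a dict: "time_s": time; "qpos": joint angles; "joint_velocities": joint speeds; "effort": joint torques, N m; "tool_pos": TCP position; "tool_rot": TCP orientation; "force": force on the tool from outside, world axes, zero at the start; "wrist_torque": the same for the moment, N m; "grip_width": finger opening in m.
Only numpy, scipy, OpenCV 4.12 (cv2) and the standard library are available. Lean on these libraries where they do the work, as an engineer would, in place of code of your own. Each camera call takes 0.05 s, during which the arm holds its last target.

## Working session

There is one attempt and no reset: what is moved stays moved. The work goes in short steps, Python scripts to look and compute and a shell command to move; the robot and the scene stay as the last step left them, time stands still between calls to the robot, and variables do not carry over. Pictures are saved under pics/ and viewed, and the job is handed in when it is done.

```bash
ls; mkdir -p pics
python3 - <<'E'
from cell import *
import cv2
o=get_obs();print(o, pinch_z)
for n in("scene","top","wrist"):
    p=camera_params(n);print(n,p)
    cv2.imwrite(f"pics/a_{n}.png",read_camera(n))
E
```

```text
pics
{'time_s': 0.0, 'qpos': array([-72.41626907,  18.4387019 ,  -4.01734676,  83.17320061,
         1.29651365,  78.54121131,  -3.2600107 ]), 'joint_velocities': array([-0.01126589, -0.00300378,  0.11260476, -0.07987765,  0.07666511,
       -0.02169088,  0.03511888]), 'effort': array([-6.22184853e-04, -4.91273260e+01, -4.04549316e-01, -3.12549520e+01,
       -6.40135864e-02,  4.32283350e-02,  1.61932353e-04]), 'tool_pos': array([0.18748156, 0.62176656, 0.20048077]), 'tool_rot': array([-1.79892220e+02,  6.60986953e-03,  1.63228001e+02]), 'force': array([ 0.11164866, -0.00704485,  0.46354524]), 'wrist_torque': array([ 0.00960975, -0.0161401 ,  0.04731517]), 'grip_width': 0.08711487473864978} 0.0187
scene {'camera_matrix': array([[382.39528274,   0.        , 255.533761  ],
       [  0.        , 382.39528274, 185.59580751],
       [  0.        ,   0.        ,   1.        ]]), 'k1': -0.030673806913520712, 'R': array([[ 0.6885471 ,  0.72518991,  0.00157626],
       [ 0.60926387, -0.57729703, -0.54362274],
       [-0.39331975,  0.37527022, -0.8393282 ]]), 't': array([-0.30896609, -0.337955
[... 174 characters left out ...]
   ,   1.        ]]), 'k1': 0.020979732838079856, 'R': array([[ 0.02253865, -0.99948381,  0.02289371],
       [-0.99370946, -0.02490934, -0.10918347],
       [ 0.10969737, -0.02028884, -0.99375794]]), 't': array([-0.08643703,  0.52866215,  1.30959494])}
wrist {'camera_matrix': array([[278.9665397 ,   0.        , 257.10497834],
       [  0.        , 278.9665397 , 189.38331777],
       [  0.        ,   0.        ,   1.        ]]), 'k1': -0.03653014195422147, 'R': array([[ 2.89095955e-01,  9.57299923e-01, -6.22441729e-04],
       [ 9.11000309e-01, -2.74914009e-01,  3.07409701e-01],
       [ 2.94112165e-01, -8.94379455e-02, -9.51577053e-01]]), 't': array([-0.64904685, -0.03767092,  0.3908982 ])}
```

View pics/a_scene.png

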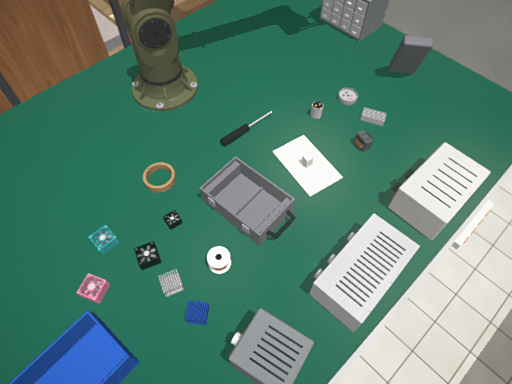

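View pics/a_top.png

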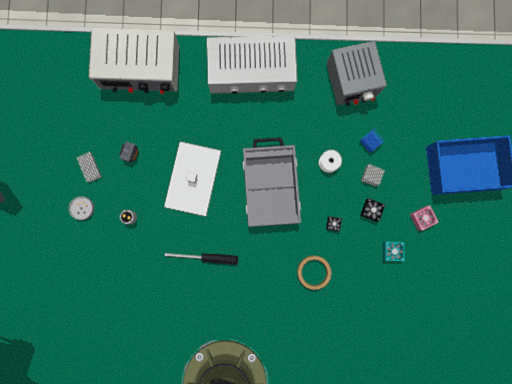

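View pics/a_wrist.png

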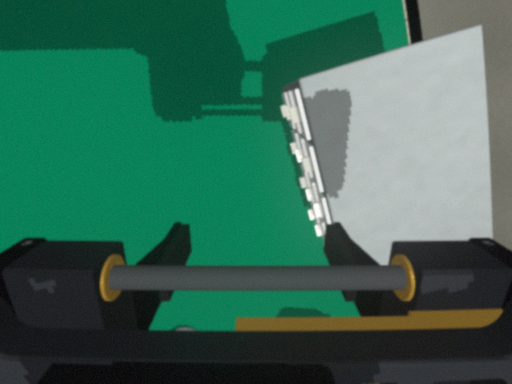

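```bash
cat > h.py <<'E'
import numpy as np, cv2
from cell import *
def ray(n,u,v,p=None):
    p=p or camera_params(n); K=p["camera_matrix"];k=p["k1"]
    a=np.array([(u-K[0,2])/K[0,0],(v-K[1,2])/K[1,1]])
    b=a.copy()
    for _ in range(20): b=a/(1+k*(b@b))
    R=p["R"];t=p["t"]
    return -R.T@t, R.T@np.array([b[0],b[1],1])
def at(n,u,v,z,p=None):
    c,d=ray(n,u,v,p); return c+d*(z-c[2])/d[2]
def proj(n,X,p=None):
    p=p or camera_params(n);K=p["camera_matrix"]
    c=p["R"]@np.asarray(X,float)+p["t"]; b=c[:2]/c[2]; b=b*(1+p["k1"]*(b@b))
    return K[:2,:2]@b+K[:2,2]
def crop(img,x0,y0,x1,y1,s,name):
    c=cv2.resize(img[y0:y1,x0:x1],None,fx=s,fy=s,interpolation=cv2.INTER_CUBIC)
    for x in range((x0//10+1)*10,x1,10): cv2.putText(c,str(x),((x-x0)*s,8),0,.3,(0,255,255)); cv2.line(c,((x-x0)*s+s//2,10),((x-x0)*s+s//2,16),(0,255,255))
    for y in range((y0//10+1)*10,y1,10): cv2.putText(c,str(y),(0,(y-y0)*s+s//2+3),0,.3,(0,255,255)); cv2.line(c,(20,(y-y0)*s+s//2),(26,(y-y0)*s+s//2),(0,255,255))
    cv2.imwrite(name,c)
E
python3 - <<'E'
from h import *
im=cv2.imread("pics/a_top.png")
crop(im,60,120,235,240,4,"pics/c1.png")
crop(im,235,130,310,235,5,"pics/c2.png")
crop(im,305,120,425,240,5,"pics/c3.png")
E
```

```text
(no output)
```

View pics/c1.png

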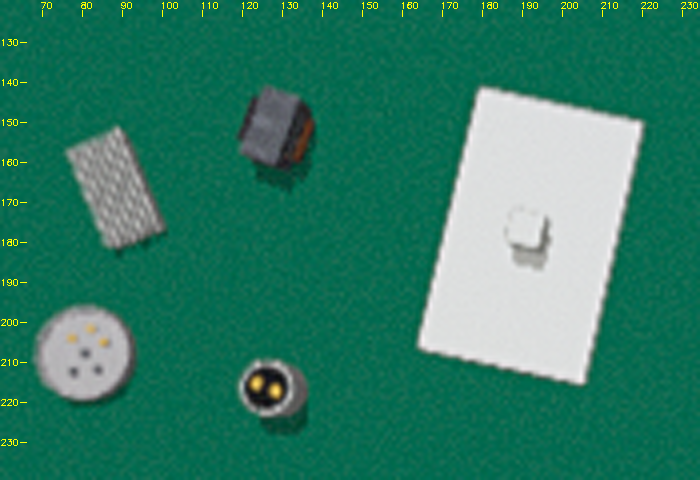

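View pics/c2.png

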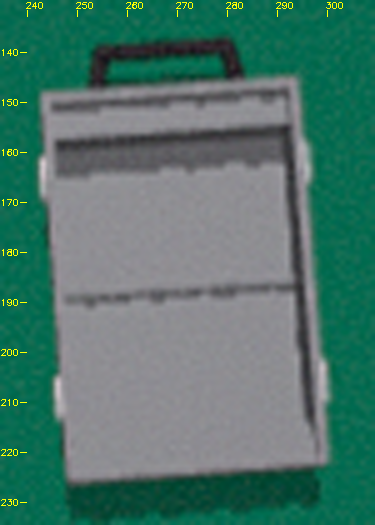

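View pics/c3.png

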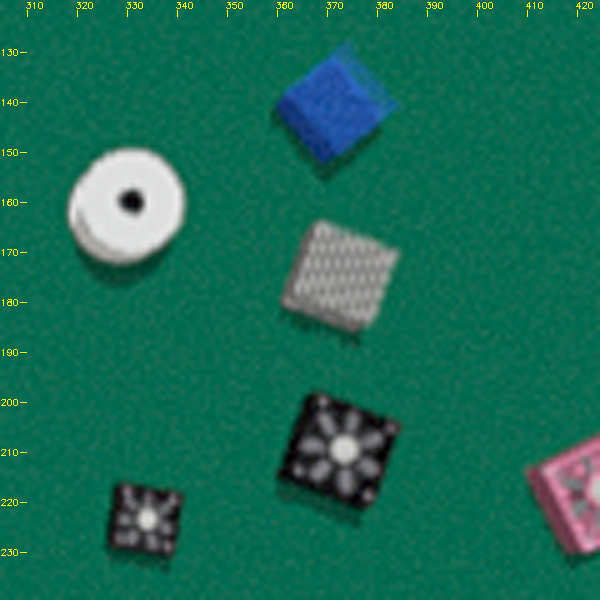

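```bash
cat > m.py <<'E'
from h import *
def q(name,pts,s,o,z,cam="top"):
    P=np.array([at(cam,x/s-.5+o[0],y/s-.5+o[1],z) for x,y in pts])
    if len(P)==4:
        L=[np.linalg.norm(P[i]-P[(i+1)%4]) for i in range(4)]
        A=[np.degrees(np.arctan2(*(P[(i+1)%4]-P[i])[[1,0]])) for i in range(4)]
        print(name,P.mean(0).round(4),np.round(L,4),np.round(A,1))
    else: print(name,P.round(4))
E
python3 - <<'E'
from m import *
q("case",[(41,93),(298,77),(328,463),(70,484)],5,(235,130),.06)
q("fan",[(313,392),(400,427),(367,510),(280,478)],5,(305,120),.03)
q("hs",[(320,221),(400,252),(365,332),(282,305)],5,(305,120),.034)
q("div",[(480,87),(643,121),(584,384),(418,348)],4,(60,120),.004)
q("grip",[(525,228)],4,(60,120),.04)
q("cap",[(268,388)],4,(60,120),.044)
q("tr",[(265,87),(300,97),(278,168),(240,152)],4,(60,120),.04)
q("tin",[(85,353)],4,(60,120),.018)
q("lh",[(118,127),(165,230),(110,247),(68,152)],4,(60,120),.022)
q("spool",[(128,205)],5,(305,120),.04)
q("sfan",[(120,483),(183,495),(172,553),(108,545)],5,(305,120),.02)
q("blue",[(335,50),(383,105),(325,163),(277,105)],5,(305,120),.034)
E
```

```text
case [ 0.5313 -0.1128  0.06  ] [0.1401 0.2102 0.1385 0.2122] [ -84.8 -174.8   96.     5.7]
fan [ 0.473  -0.3941  0.03  ] [0.0514 0.0497 0.0506 0.0513] [-110.7  158.1   71.1  -20.9]
hs [ 0.5692 -0.3944  0.034 ] [0.0473 0.0492 0.048  0.052 ] [-110.1  156.5   73.2  -24. ]
div [0.5518 0.1063 0.004 ] [0.1175 0.1899 0.1181 0.1889] [-100.4  169.3   79.1  -10.9]
grip [[0.5514 0.1069 0.04  ]]
cap [[0.4382 0.2742 0.044 ]]
tr [0.6172 0.2825 0.04  ] [0.0249 0.0511 0.0282 0.0478] [-104.6  165.9   68.5  -17.8]
tin [[0.4603 0.4058 0.018 ]]
lh [0.5736 0.3908 0.022 ] [0.0795 0.0388 0.0728 0.0378] [-153.   109.1   26.5  -60.9]
spool [[ 0.6056 -0.2746  0.04  ]]
sfan [ 0.4338 -0.2889  0.02  ] [0.0354 0.0326 0.0356 0.0349] [-99.4 169.4  84.3 -10.6]
blue [ 0.6656 -0.3881  0.034 ] [0.0406 0.0468 0.0418 0.0457] [-138.8  136.    39.8  -45.4]
```

```bash
cat >> h.py <<'E'
def go(x,y,z,yaw):
    "shift and twist from measured pose to target; yaw mod 180 nearest q7~0 printed both"
    o=get_obs(); from scipy.spatial.transform import Rotation as Ro
    R=Ro.from_euler('xyz',o["tool_rot"],degrees=True).as_matrix()
    # use level tool frame
    y0=o["tool_rot"][2]; c,s=np.cos(np.radians(y0)),np.sin(np.radians(y0))
    Rl=np.array([[c,s,0],[s,-c,0],[0,0,-1]])
    d=Rl.T@(np.array([x,y,z])-o["tool_pos"])
    tw=-(yaw-y0); tw=(tw+90)%180-90
    print("shift",d.round(4),"twist rad",np.radians(tw).round(4),"| n rows >=",max(np.linalg.norm(d)/.05,abs(tw)/8.59).round(1),"q7",o["qpos"][6].round(1),"t",o["time_s"].round(2),"pos",o["tool_pos"].round(4),o["tool_rot"].round(2),"grip",round(o["grip_width"],4),"F",o["force"].round(1))
E
python3 - <<'E'
from h import *
o=get_obs();p=camera_params("wrist")
C=-p["R"].T@p["t"];print("cam rel", C-o["tool_pos"])
y=np.radians(o["tool_rot"][2]);c,s=np.cos(y),np.sin(y);Rl=np.array([[c,s,0],[s,-c,0],[0,0,-1]])
print(Rl.T@(C-o["tool_pos"]), (p["R"]@Rl))
# where does the image center hit ground
print(Rl.T@(at("wrist",257,189,0)-o["tool_pos"]), [ (Rl.T@(at("wrist",257,v,0)-o["tool_pos"])).round(3) for v in (20,100,230)])
go(.617,.2825,.2,-15)
E
```

```text
cam rel [-0.0805295   0.02405627  0.18257512]
[ 0.08404559 -0.00020513 -0.18257512] [[-5.55478547e-04  9.99999779e-01  3.63947212e-04]
 [-9.51579897e-01 -4.16704484e-04 -3.07401246e-01]
 [-3.07401026e-01 -5.17079648e-04  9.51579919e-01]]
[-0.03919242 -0.0005646   0.20071608] [array([ 0.178, -0.   ,  0.201]), array([ 0.084, -0.   ,  0.201]), array([-0.104, -0.001,  0.201])]Traceback (most recent call last):
  File "<stdin>", line 8, in <module>
  File "h.py", line 30, in go
    print("shift",d.round(4),"twist rad",np.radians(tw).round(4),"| n rows >=",max(np.linalg.norm(d)/.05,abs(tw)/8.59).round(1),"q7",o["qpos"][6].round(1),"t",o["time_s"].round(2),"pos",o["tool_pos"].round(4),o["tool_rot"].round(2),"grip",round(o["grip_width"],4),"F",o["force"].round(1))
                                                                                                                                                               ^^^^^^^^^^^^^^^^^
AttributeError: 'float' object has no attribute 'round'
```

```bash
sed -i 's/o\["time_s"\].round(2)/round(float(o["time_s"]),2)/; s/round(o\["grip_width"\],4)/round(float(o["grip_width"]),4)/; s/o\["qpos"\]\[6\].round(1)/round(float(o["qpos"][6]),1)/' h.py
python3 - <<'E'
from h import *
go(.617,.2825,.2,-15)
E
```

```text
shift [-0.5091 -0.201   0.0007] twist rad -0.0309 | n rows >= 10.9 q7 -3.3 t 0.15 pos [0.1875 0.6219 0.2007] [-1.7992e+02  1.0000e-02  1.6323e+02] grip 0.0871 F [-0.1 -0.3  0.1]
```

```bash
python3 -m handwheel '[[0.087,-0.51,-0.2,0,-0.03],[0.087,-0.51,-0.2,0,-0.03],[0.087,-0.51,-0.2,0,-0.03],[0.087,-0.51,-0.2,0,-0.03],[0.087,-0.51,-0.2,0,-0.03],[0.087,-0.51,-0.2,0,-0.03],[0.087,-0.51,-0.2,0,-0.03],[0.087,-0.51,-0.2,0,-0.03],[0.087,-0.51,-0.2,0,-0.03],[0.087,-0.51,-0.2,0,-0.03],[0.087,-0.51,-0.2,0,-0.03],[0.087,-0.51,-0.2,0,-0.03],[0.087,-0.51,-0.2,0,-0.03],[0.087,-0.51,-0.2,0,-0.03]]' 25
python3 - <<'E'
from h import *
p=camera_params("wrist");im=read_camera("wrist");cv2.imwrite("pics/w1.png",im)
import pickle;pickle.dump(p,open("w1.pkl","wb"))
go(.617,.2825,.2,-15)
print(proj("wrist",(.617,.2825,.04),p))
crop(im,180,90,330,220,5,"pics/w1c.png")
E
```

```text
time_s: 1.55
tool_pos: [0.6171, 0.2851, 0.2011]
tool_rot: [180.0, -0.1, 165.0]
force: [-0.6, 0.2, -0.7]
grip_width: 0.087
shift [-0.0009 -0.003   0.0014] twist rad 0.0018 | n rows >= 0.1 q7 51.3 t 1.6 pos [0.6169 0.2856 0.2014] [ 1.7996e+02 -7.0000e-02  1.6510e+02] grip 0.087 F [0.  0.4 0.5]
[255.15794599 169.7401908 ]
```

View pics/w1.png

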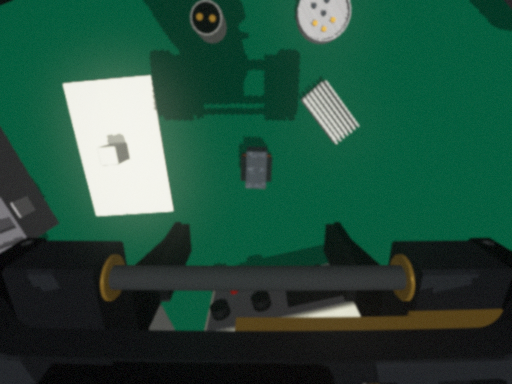

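View pics/w1c.png

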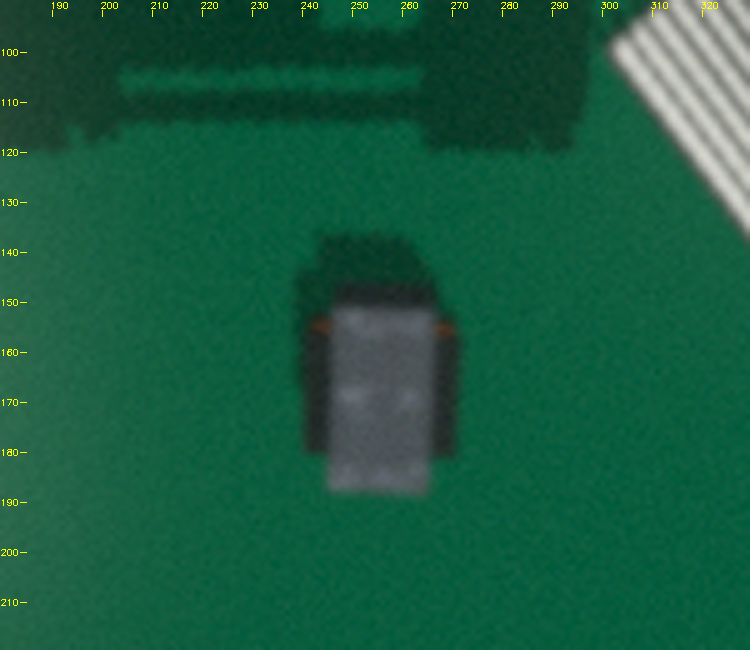

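Run:
```python
from h import *
import pickle
p=pickle.load(open("w1.pkl","rb"));im=cv2.imread("pics/w1.png")
def a(pts,s,o,z):
    P=np.array([at("wrist",x/s-.5+o[0],y/s-.5+o[1],z,p) for x,y in pts]);D=np.roll(P,-1,0)-P
    print(P.mean(0).round(4),np.linalg.norm(D,axis=1).round(4),np.degrees(np.arctan2(D[:,1],D[:,0])).round(1))
a([(333,308),(438,308),(428,495),(326,490)],5,(180,90),.04)
a([(305,330),(460,330),(455,457),(305,453)],5,(180,90),.03)
crop(im,55,60,190,230,4,"pics/w1d.png")
go(.617,.2825,.006,-15)
```

```text
[0.6174 0.2831 0.04  ] [0.0261 0.0487 0.0264 0.0474] [  75.   -17.4 -108.   162.1]
[0.6175 0.2831 0.03  ] [0.0398 0.0339 0.0396 0.0328] [  75.   -16.3 -106.6  164. ]
shift [-0.0009 -0.003   0.1954] twist rad 0.0018 | n rows >= 3.9 q7 51.3 t 1.6 pos [0.6169 0.2856 0.2014] [ 1.7996e+02 -7.0000e-02  1.6510e+02] grip 0.087 F [0.  0.4 0.5]
```

View pics/w1d.png

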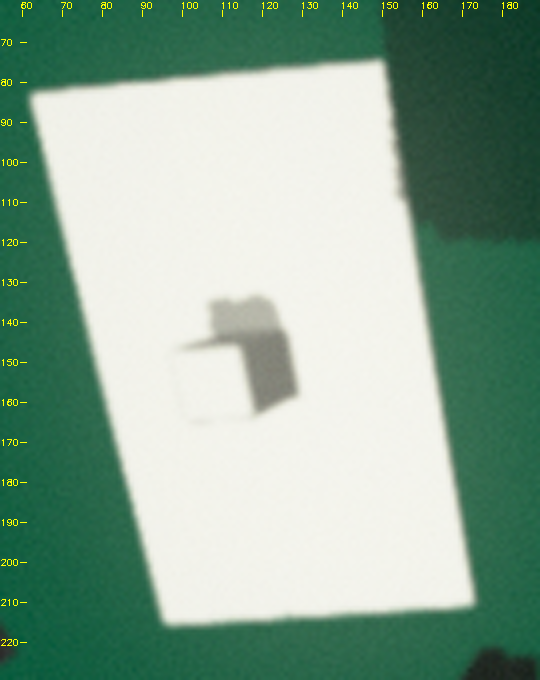

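```bash
python3 - <<'E'
from h import *
import pickle
p=pickle.load(open("w1.pkl","rb"))
def a(pts,s,o,z):
    P=np.array([at("wrist",x/s-.5+o[0],y/s-.5+o[1],z,p) for x,y in pts]);D=np.roll(P,-1,0)-P
    print(P.mean(0).round(4),np.linalg.norm(D,axis=1).round(4),np.degrees(np.arctan2(D[:,1],D[:,0])).round(1))
a([(30,94),(385,59),(475,605),(164,626)],4,(55,60),.004)
a([(175,349),(242,345),(255,413),(192,424)],4,(55,60),.04)
E
python3 -m handwheel '[[0.087,-0.001,-0.0025,0.05,0.017],[0.087,-0.001,-0.0025,0.1,0.017],[0.087,-0.001,-0.0025,0.15,0.017],[0.087,-0.001,-0.0025,0.175,0.017],[0.087,-0.001,-0.0025,0.195,0.017],[0.087,-0.001,-0.0025,0.195,0.017],[0.03,-0.001,-0.0025,0.195,0.017],[0.03,-0.001,-0.0025,0.195,0.017],[0.03,-0.001,-0.0025,0.195,0.017],[0.03,-0.001,-0.0025,0.195,0.017],[0.03,-0.001,-0.0025,0.195,0.017],[0.03,-0.001,-0.0025,0.195,0.017],[0.03,-0.001,-0.0025,0.195,0.017]]' 30
```

```text
[0.5509 0.1076 0.004 ] [0.1185 0.1876 0.1184 0.1876] [  79.3  -11.2 -100.8  168.8]
[0.5509 0.1092 0.04  ] [0.0215 0.0216 0.0213 0.024 ] [ 78.  -12.6 -95.6 168.5]
time_s: 2.9
tool_pos: [0.6187, 0.2816, 0.0068]
tool_rot: [179.9, 0.0, 164.0]
force: [0.9, 0.8, 0.8]
grip_width: 0.0399
```

Run:
```python
from h import *
go(.573,-.109,.19,5.4)
```

```text
shift [-0.0639 -0.388  -0.1832] twist rad -0.3739 | n rows >= 8.7 q7 52.0 t 2.9 pos [0.6187 0.2816 0.0068] [1.7994e+02 1.0000e-02 1.6398e+02] grip 0.0399 F [0.9 0.8 0.8]
```

```bash
python3 -m handwheel '[[0.03,0,0,-0.02,0],[0.03,0,0,-0.05,0],[0.03,0,0,-0.09,0],[0.03,0,0,-0.13,0],[0.03,-0.005,-0.03,-0.165,-0.05],[0.03,-0.01,-0.07,-0.183,-0.1],[0.03,-0.02,-0.11,-0.183,-0.15],[0.03,-0.03,-0.155,-0.183,-0.2],[0.03,-0.035,-0.2,-0.183,-0.25],[0.03,-0.04,-0.245,-0.183,-0.3],[0.03,-0.05,-0.29,-0.183,-0.35],[0.03,-0.06,-0.335,-0.183,-0.374],[0.03,-0.064,-0.37,-0.183,-0.374],[0.03,-0.064,-0.388,-0.183,-0.374],[0.03,-0.064,-0.388,-0.183,-0.374],[0.03,-0.064,-0.388,-0.183,-0.374]]'
python3 - <<'E'
from h import *
import pickle
p=camera_params("wrist");im=read_camera("wrist");cv2.imwrite("pics/w2.png",im)
pickle.dump(p,open("w2.pkl","wb"))
go(.573,-.109,.01,5.4)
im=cv2.resize(im[0:240,100:420],None,fx=2.5,fy=2.5,interpolation=cv2.INTER_CUBIC)
cv2.imwrite("pics/w2c.png",im)
E
```

```text
time_s: 4.5
tool_pos: [0.5725, -0.109, 0.1889]
tool_rot: [179.9, -0.1, -174.6]
force: [-0.2, 1.0, -3.6]
grip_width: 0.0393
shift [-0.     -0.0012  0.1789] twist rad 0.0015 | n rows >= 3.6 q7 107.1 t 4.55 pos [ 0.5728 -0.1078  0.1889] [ 1.7992e+02 -4.0000e-02 -1.7451e+02] grip 0.0395 F [-0.5  0.1 -2.9]
```

View pics/w2c.png

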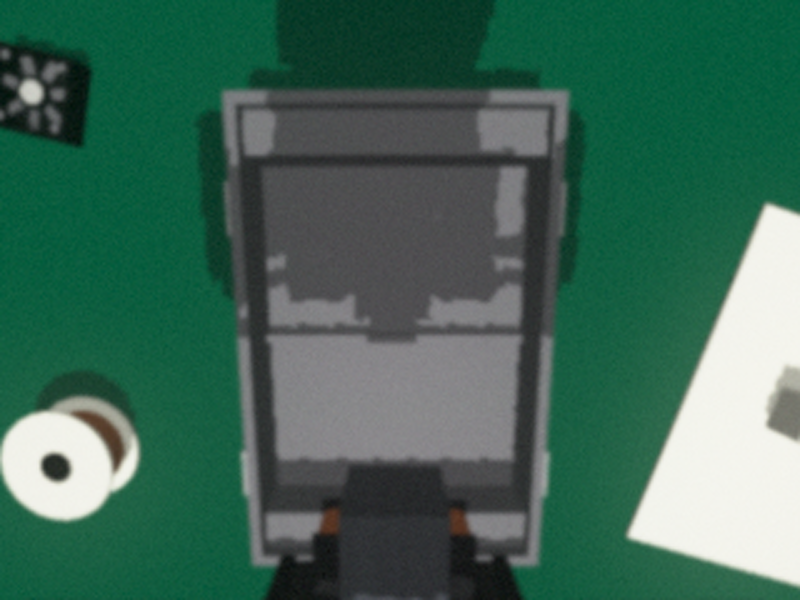

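Run:
```python
from h import *
import pickle
p=pickle.load(open("w2.pkl","rb"))
def a(pts,s,o,z):
    P=np.array([at("wrist",x/s-.5+o[0],y/s-.5+o[1],z,p) for x,y in pts]);D=np.roll(P,-1,0)-P
    print(P.mean(0).round(4),np.linalg.norm(D,axis=1).round(4),np.degrees(np.arctan2(D[:,1],D[:,0])).round(1))
a([(222,91),(570,91),(540,565),(252,565)],2.5,(100,0),.06)
a([(3,467),(114,467),(60,412),(60,520)],2.5,(100,0),.04)
```

```text
[ 0.5309 -0.1123  0.06  ] [0.1404 0.2093 0.1414 0.2091] [  95.4    5.5  -84.7 -174.8]
[ 0.6067 -0.2748  0.04  ] [0.0566 0.0366 0.0573 0.0379] [  95.3 -135.1   -3.1 -133.5]
```

```bash
python3 -m handwheel '[[0.03,0,-0.001,0.03,0],[0.03,0,-0.001,0.07,0],[0.03,0,-0.001,0.11,0],[0.03,0,-0.001,0.14,0],[0.03,0,-0.001,0.16,0],[0.03,0,-0.001,0.17,0],[0.03,0,-0.001,0.175,0],[0.03,0,-0.001,0.1775,0],[0.03,0,-0.001,0.1775,0],[0.03,0,-0.001,0.1775,0]]'
```

```text
time_s: 5.55
tool_pos: [0.574, -0.1106, 0.0132]
tool_rot: [-180.0, 0.1, -174.6]
force: [1.0, -0.8, -2.9]
grip_width: 0.0396
```

```bash
python3 -m handwheel '[[0.03,0,0,0.001,0],[0.03,0,0,0.002,0],[0.03,0,0,0.002,0]]'
```

```text
time_s: 5.85
tool_pos: [0.5739, -0.1107, 0.0118]
tool_rot: [180.0, 0.1, -174.6]
force: [-2.1, 0.2, 4.7]
grip_width: 0.0395
```

```bash
python3 -m handwheel '[[0.058,0,0,0,0],[0.058,0,0,0,0],[0.058,0,0,0,0],[0.058,0,0,-0.02,0],[0.058,0,0,-0.06,0],[0.058,0,0,-0.1,0],[0.087,0,0,-0.15,0],[0.087,0,0,-0.19,0],[0.087,0,0,-0.19,0]]'
python3 - <<'E'
from h import *
go(.473,-.394,.2,-20.7)
E
```

```text
time_s: 6.75
tool_pos: [0.5769, -0.1116, 0.207]
tool_rot: [-179.9, 0.7, -174.6]
force: [0.2, -0.1, 0.4]
grip_width: 0.0744
shift [ 0.1299 -0.2714  0.007 ] twist rad 0.4552 | n rows >= 6.0 q7 107.1 t 6.75 pos [ 0.5769 -0.1116  0.207 ] [-179.89    0.69 -174.62] grip 0.0744 F [ 0.2 -0.1  0.4]
```

```bash
python3 -m handwheel '[[0.087,0.127,-0.272,0.002,0.455],[0.087,0.127,-0.272,0.002,0.455],[0.087,0.127,-0.272,0.002,0.455],[0.087,0.127,-0.272,0.002,0.455],[0.087,0.127,-0.272,0.002,0.455],[0.087,0.127,-0.272,0.002,0.455],[0.087,0.127,-0.272,0.002,0.455],[0.087,0.127,-0.272,0.002,0.455],[0.087,0.127,-0.272,0.002,0.455],[0.087,0.127,-0.272,0.002,0.455]]' 25
python3 - <<'E'
from h import *
import pickle
p=camera_params("wrist");im=read_camera("wrist");cv2.imwrite("pics/w3.png",im)
pickle.dump(p,open("w3.pkl","wb"))
go(.473,-.394,.006,-20.7)
print(proj("wrist",(.473,-.394,.03),p))
crop(im,190,80,340,200,5,"pics/w3c.png")
im=cv2.resize(im[0:240,100:420],None,fx=2.5,fy=2.5,interpolation=cv2.INTER_CUBIC)
cv2.imwrite("pics/w3d.png",im)
E
```

```text
time_s: 7.75
tool_pos: [0.4733, -0.3914, 0.1976]
tool_rot: [179.9, -0.0, 159.5]
force: [-0.1, 0.1, -0.8]
grip_width: 0.087
shift [-0.0006 -0.0024  0.1918] twist rad 0.0036 | n rows >= 3.8 q7 114.0 t 7.8 pos [ 0.4733 -0.3916  0.1978] [ 1.7995e+02 -1.0000e-02  1.5950e+02] grip 0.0873 F [ 0.6 -0.3 -0.2]
[255.000731   168.39545124]
```

View pics/w3c.png

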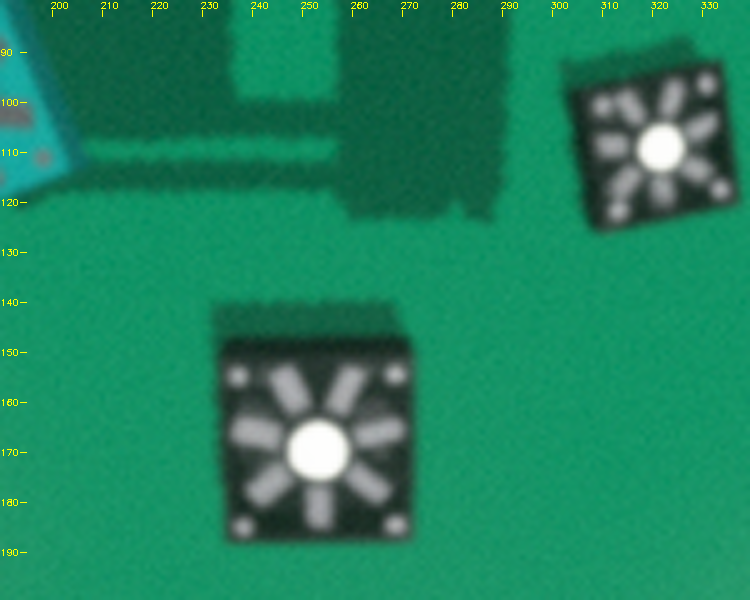

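View pics/w3d.png

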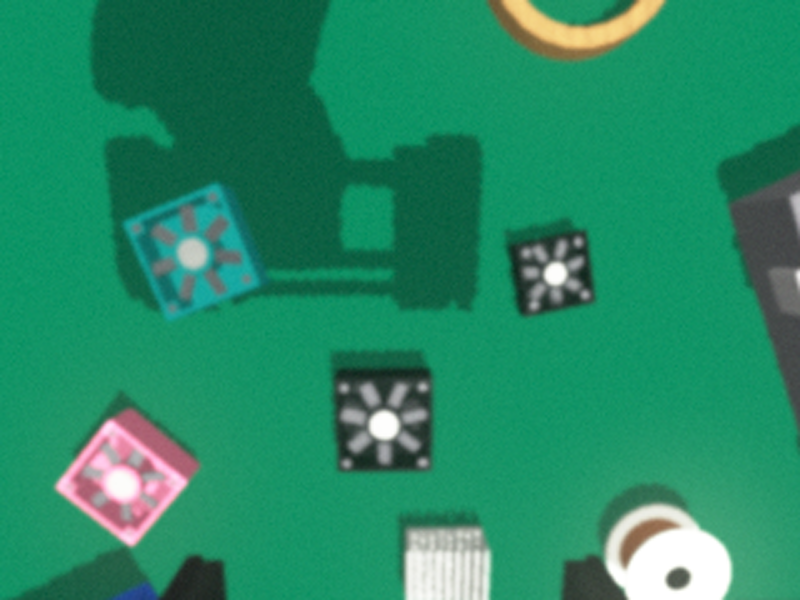

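Run:
```python
from h import *
import pickle
p=pickle.load(open("w3.pkl","rb"))
P=at("wrist",318/5-.5+190,450/5-.5+80,.03,p);print(P); go(P[0],P[1],.006,-20.7)
P=[at("wrist",u/5-.5+190,v/5-.5+80,.03,p) for u,v in[(221,352),(413,352),(411,541),(227,541)]];print(np.mean(P,0),np.linalg.norm(np.array(P)-np.roll(P,1,0),axis=1))
```

```text
[ 0.47350732 -0.39681073  0.03      ]
shift [-0.002  -0.0048  0.1918] twist rad 0.0036 | n rows >= 3.8 q7 114.0 t 7.8 pos [ 0.4733 -0.3916  0.1978] [ 1.7995e+02 -1.0000e-02  1.5950e+02] grip 0.0873 F [ 0.6 -0.3 -0.2]
[ 0.47312522 -0.39665976  0.03      ] [0.05004619 0.04848152 0.0500538  0.04845333]
```

```bash
python3 -m handwheel '[[0.087,-0.001,-0.004,0.05,0],[0.087,-0.001,-0.004,0.1,0],[0.087,-0.001,-0.004,0.15,0],[0.087,-0.001,-0.004,0.175,0],[0.087,-0.001,-0.004,0.191,0],[0.087,-0.001,-0.004,0.191,0],[0.04,-0.001,-0.004,0.191,0],[0.04,-0.001,-0.004,0.191,0],[0.04,-0.001,-0.004,0.191,0],[0.04,-0.001,-0.004,0.191,0],[0.04,-0.001,-0.004,0.191,0],[0.04,-0.001,-0.004,0.191,0]]' 25
python3 - <<'E'
from h import *
go(.489,-.1166,.19,5.4)
E
```

```text
time_s: 9.0
tool_pos: [0.4719, -0.3975, 0.0075]
tool_rot: [180.0, 0.0, 159.3]
force: [0.0, 1.0, 2.9]
grip_width: 0.0488
shift [ 0.0832  0.2688 -0.1825] twist rad -0.4551 | n rows >= 6.7 q7 119.4 t 9.0 pos [ 0.4719 -0.3975  0.0075] [1.7999e+02 4.0000e-02 1.5933e+02] grip 0.0488 F [0.  1.  2.9]
```

```bash
python3 -m handwheel '[[0.04,0,0,-0.02,0],[0.04,0,0,-0.05,0],[0.04,0,0,-0.09,0],[0.04,0,0,-0.13,0],[0.04,0.01,0.03,-0.16,-0.05],[0.04,0.02,0.07,-0.182,-0.1],[0.04,0.035,0.11,-0.182,-0.2],[0.04,0.05,0.155,-0.182,-0.3],[0.04,0.06,0.2,-0.182,-0.4],[0.04,0.07,0.235,-0.182,-0.455],[0.04,0.083,0.26,-0.182,-0.455],[0.04,0.083,0.268,-0.182,-0.455],[0.04,0.083,0.268,-0.182,-0.455],[0.04,0.083,0.268,-0.182,-0.455]]'
python3 - <<'E'
from h import *
import pickle
go(.4893,-.1166,.012,5.4)
p=camera_params("wrist");im=read_camera("wrist");cv2.imwrite("pics/w4.png",im)
cv2.imwrite("pics/w4t.png",cv2.resize(read_camera("top")[120:240,230:320],None,fx=5,fy=5,interpolation=cv2.INTER_CUBIC))
E
```

```text
time_s: 10.4
tool_pos: [0.4885, -0.119, 0.1891]
tool_rot: [-180.0, -0.0, -174.7]
force: [-0.1, -0.4, -1.2]
grip_width: 0.0486
shift [-0.001   0.0023  0.1771] twist rad -0.0018 | n rows >= 3.5 q7 106.1 t 10.4 pos [ 0.4885 -0.119   0.1891] [-179.95   -0.   -174.7 ] grip 0.0486 F [-0.1 -0.4 -1.2]
```

View pics/w4.png

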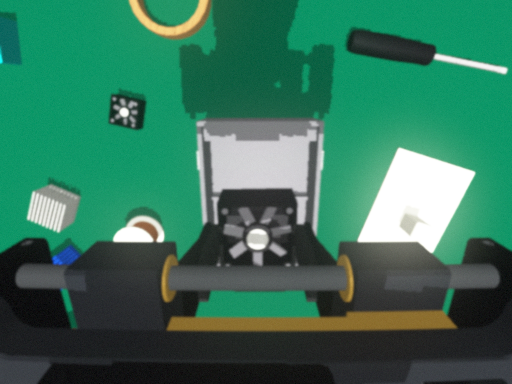

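```bash
python3 -m handwheel '[[0.04,-0.001,0.002,0.03,0],[0.04,-0.001,0.002,0.07,0],[0.04,-0.001,0.002,0.11,0],[0.04,-0.001,0.002,0.14,0],[0.04,-0.001,0.002,0.16,0],[0.04,-0.001,0.002,0.17,0],[0.04,-0.001,0.002,0.175,0],[0.04,-0.001,0.002,0.178,0],[0.04,-0.001,0.002,0.178,0],[0.04,-0.001,0.002,0.178,0]]'
```

```text
time_s: 11.5
tool_pos: [0.4906, -0.116, 0.0124]
tool_rot: [-180.0, 0.1, -174.6]
force: [-0.6, -1.1, 1.3]
grip_width: 0.049
```

View pics/w4t.png

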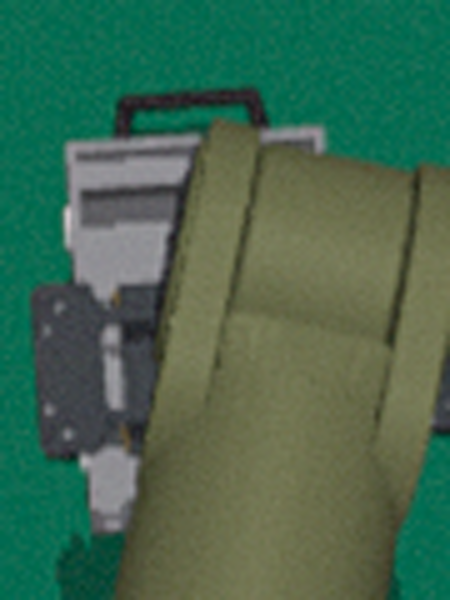

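Lower 1 mm, release, rise.

```bash
python3 -m handwheel '[[0.04,0,0,0.001,0],[0.04,0,0,0.001,0],[0.066,0,0,0.001,0],[0.066,0,0,0.001,0],[0.066,0,0,0,0],[0.066,0,0,-0.02,0],[0.066,0,0,-0.06,0],[0.066,0,0,-0.11,0],[0.066,0,0,-0.16,0],[0.066,0,0,-0.19,0],[0.066,0,0,-0.19,0],[0.066,0,0,-0.19,0]]'
python3 - <<'E'
from h import *
go(.551,.1070,.19,-11)
im=read_camera("wrist");cv2.imwrite("pics/w5.png",im)
E
```

```text
time_s: 12.7
tool_pos: [0.4897, -0.1152, 0.2013]
tool_rot: [180.0, 0.1, -174.6]
force: [-0.6, -0.4, -1.1]
grip_width: 0.0662
shift [-0.082   0.2154  0.0113] twist rad 0.2864 | n rows >= 4.6 q7 105.7 t 12.7 pos [ 0.4897 -0.1152  0.2013] [ 1.7999e+02  7.0000e-02 -1.7459e+02] grip 0.0662 F [-0.6 -0.4 -1.1]
```

View pics/w5.png

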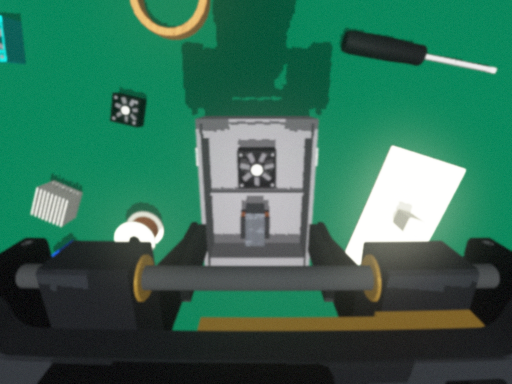

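```bash
python3 -m handwheel '[[0.066,-0.082,0.215,0.01,0.286],[0.066,-0.082,0.215,0.01,0.286],[0.066,-0.082,0.215,0.01,0.286],[0.066,-0.082,0.215,0.01,0.286],[0.066,-0.082,0.215,0.01,0.286],[0.066,-0.082,0.215,0.01,0.286],[0.066,-0.082,0.215,0.01,0.286],[0.066,-0.082,0.215,0.01,0.286],[0.066,-0.082,0.215,0.01,0.286]]' 25
python3 - <<'E'
from h import *
import pickle
p=camera_params("wrist");im=read_camera("wrist");cv2.imwrite("pics/w6.png",im)
pickle.dump(p,open("w6.pkl","wb"))
go(.551,.1070,.008,-11)
print(proj("wrist",(.551,.107,.04),p))
im=cv2.resize(im[60:240,150:370],None,fx=3.5,fy=3.5,interpolation=cv2.INTER_CUBIC)
cv2.imwrite("pics/w6d.png",im)
E
```

```text
time_s: 13.65
tool_pos: [0.5506, 0.1044, 0.1906]
tool_rot: [-180.0, -0.0, 168.8]
force: [-0.3, 0.1, -0.1]
grip_width: 0.0659
shift [1.000e-04 2.400e-03 1.829e-01] twist rad -0.0026 | n rows >= 3.7 q7 66.7 t 13.7 pos [0.5507 0.1047 0.1909] [-1.7998e+02 -1.0000e-02  1.6885e+02] grip 0.0662 F [-0.1  0.  -0.6]
[259.52933519 171.16581186]
```

View pics/w6d.png

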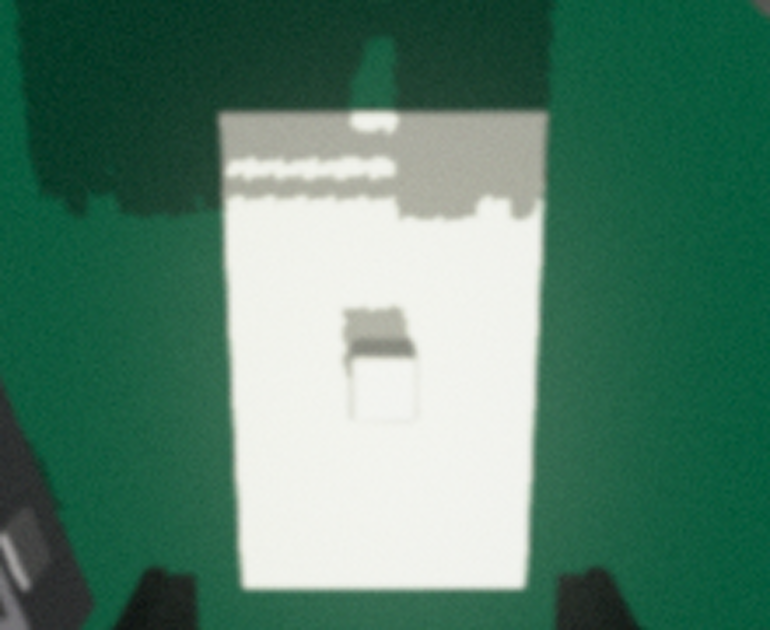

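Run:
```python
from h import *
import pickle
p=pickle.load(open("w6.pkl","rb"))
def a(pts,s,o,z):
    P=np.array([at("wrist",x/s-.5+o[0],y/s-.5+o[1],z,p) for x,y in pts]);D=np.roll(P,-1,0)-P
    print(P.mean(0).round(4),np.linalg.norm(D,axis=1).round(4),np.degrees(np.arctan2(D[:,1],D[:,0])).round(1))
    return P.mean(0)
q=a([(219,111),(549,111),(527,590),(241,590)],3.5,(150,60),.004)
g=a([(350,354),(417,355),(418,421),(350,421)],3.5,(150,60),.04)
go(*q[:2],.008,-11.2)
```

```text
[0.551  0.1069 0.004 ] [0.1184 0.1888 0.1191 0.1887] [  78.8  -10.9 -101.2  168.8]
[0.5499 0.1067 0.04  ] [0.0233 0.0238 0.0241 0.0242] [  77.9   -9.6 -101.2  168.3]
shift [1.000e-04 2.300e-03 1.829e-01] twist rad 0.0009 | n rows >= 3.7 q7 66.7 t 13.7 pos [0.5507 0.1047 0.1909] [-1.7998e+02 -1.0000e-02  1.6885e+02] grip 0.0662 F [-0.1  0.  -0.6]
```

```bash
python3 -m handwheel '[[0.06,0,0.0023,0.04,0],[0.05,0,0.0023,0.09,0],[0.05,0,0.0023,0.14,0],[0.05,0,0.0023,0.165,0],[0.05,0,0.0023,0.181,0],[0.05,0,0.0023,0.181,0],[0.05,0,0.0023,0.181,0],[0.015,0,0.0023,0.181,0],[0.015,0,0.0023,0.181,0],[0.015,0,0.0023,0.181,0],[0.015,0,0.0023,0.181,0],[0.015,0,0.0023,0.181,0],[0.015,0,0.0023,0.181,0]]' 40
python3 - <<'E'
from h import *
go(.5311,-.1126,.19,5.4)
E
```

```text
time_s: 15.0
tool_pos: [0.5516, 0.1086, 0.0106]
tool_rot: [180.0, 0.0, 169.0]
force: [-0.6, -1.2, 4.0]
grip_width: 0.0232
shift [-0.0221 -0.221  -0.1794] twist rad -0.2862 | n rows >= 5.7 q7 68.4 t 15.0 pos [0.5516 0.1086 0.0106] [1.7999e+02 3.0000e-02 1.6900e+02] grip 0.0232 F [-0.6 -1.2  4. ]
```

```bash
python3 -m handwheel '[[0.015,0,0,-0.01,0],[0.015,0,0,-0.03,0],[0.015,0,0,-0.06,0],[0.015,0,0,-0.09,0],[0.015,0,-0.02,-0.12,-0.03],[0.015,-0.005,-0.05,-0.13,-0.08],[0.015,-0.01,-0.09,-0.13,-0.14],[0.015,-0.015,-0.13,-0.13,-0.2],[0.015,-0.018,-0.165,-0.13,-0.25],[0.015,-0.022,-0.195,-0.13,-0.286],[0.015,-0.022,-0.215,-0.13,-0.286],[0.015,-0.022,-0.221,-0.13,-0.286],[0.015,-0.022,-0.221,-0.13,-0.286],[0.015,-0.022,-0.221,-0.13,-0.286],[0.015,-0.022,-0.221,-0.13,-0.286]]'
python3 - <<'E'
from h import *
import pickle
p=camera_params("wrist");im=read_camera("wrist");cv2.imwrite("pics/w7.png",im)
pickle.dump(p,open("w7.pkl","wb"))
go(.5311,-.1126,.059,5.4)
im=cv2.resize(im[0:290,110:400],None,fx=2,fy=2,interpolation=cv2.INTER_CUBIC)
cv2.imwrite("pics/w7d.png",im)
s=read_camera("scene");cv2.imwrite("pics/s7.png",cv2.resize(s[130:260,170:330],None,fx=5,fy=4.6))
E
```

```text
time_s: 16.5
tool_pos: [0.5311, -0.1104, 0.14]
tool_rot: [180.0, 0.0, -174.4]
force: [0.5, -0.2, -2.4]
grip_width: 0.0232
shift [ 0.0001 -0.002   0.081 ] twist rad 0.0026 | n rows >= 1.6 q7 106.9 t 16.55 pos [ 0.5311 -0.1106  0.14  ] [ 179.97   -0.   -174.45] grip 0.0231 F [-0.3  1.  -0.7]
```

View pics/w7d.png

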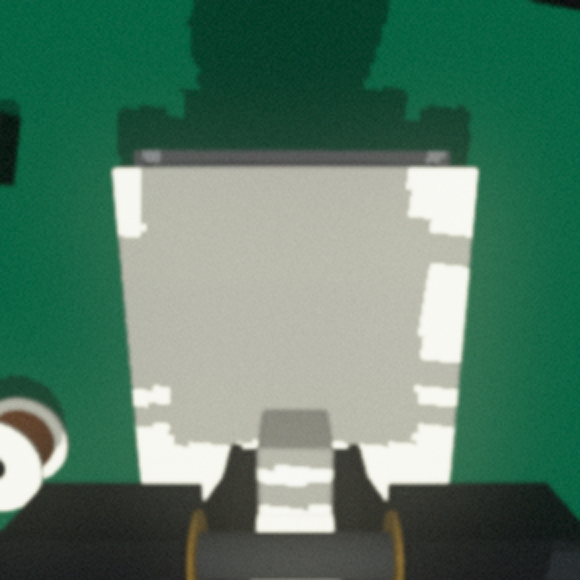

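View pics/s7.png

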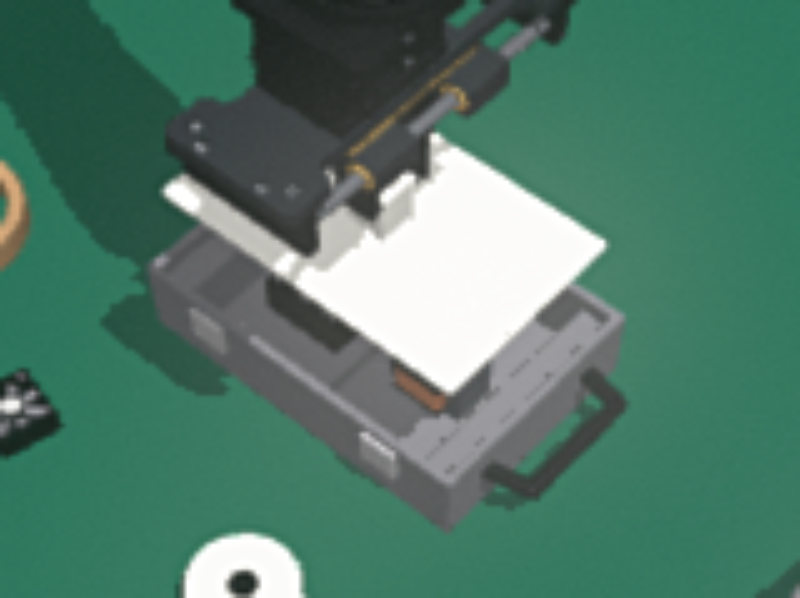

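Run:
```python
from h import *
import pickle
p=pickle.load(open("w7.pkl","rb"))
P=[at("wrist",x/2-.5+110,y/2-.5,.1334,p) for x,y in[(112,168),(479,168)]]
d=P[1]-P[0];print(np.linalg.norm(d),np.degrees(np.arctan2(d[1],d[0])))
m=np.mean(P,0);a=np.radians(5.5);e=np.array([np.cos(a),np.sin(a)])
print(m, "centre",m[:2]+.094*e, get_obs()["tool_pos"])
Q=[at("wrist",x/2-.5+110,y/2-.5,.06,p) for x,y in[(134,150),(450,150)]];m2=np.mean(Q,0)
print(np.linalg.norm(Q[1]-Q[0]),m2[:2]+.105*e)
```

```text
0.11746207296576001 95.53102475789703
[ 0.43723175 -0.12002399  0.1334    ] centre [ 0.53079899 -0.11101449] [ 0.53099924 -0.11093696  0.13998327]
0.1390655777129306 [ 0.53063366 -0.11243958]
```

```bash
python3 -m handwheel '[[0.015,0,-0.0018,0.01,0.002],[0.015,0,-0.0018,0.03,0.002],[0.015,0,-0.0018,0.045,0.002],[0.015,0,-0.0018,0.055,0.002],[0.015,0,-0.0018,0.063,0.002],[0.015,0,-0.0018,0.069,0.002],[0.015,0,-0.0018,0.074,0.002],[0.015,0,-0.0018,0.078,0.002],[0.015,0,-0.0018,0.08,0.002],[0.015,0,-0.0018,0.08,0.002]]'
python3 - <<'E'
from h import *
go(.5309,-.1125,.0586,5.4)
im=read_camera("wrist");cv2.imwrite("pics/w8.png",im[:300])
E
```

```text
time_s: 17.6
tool_pos: [0.5309, -0.1142, 0.06]
tool_rot: [180.0, 0.0, -174.7]
force: [0.4, 0.0, -1.6]
grip_width: 0.0235
shift [-0.0001  0.0017  0.0014] twist rad -0.002 | n rows >= 0.0 q7 108.6 t 17.6 pos [ 0.5309 -0.1142  0.06  ] [ 180.      0.   -174.71] grip 0.0235 F [ 0.4  0.  -1.6]
```

View pics/w8.png

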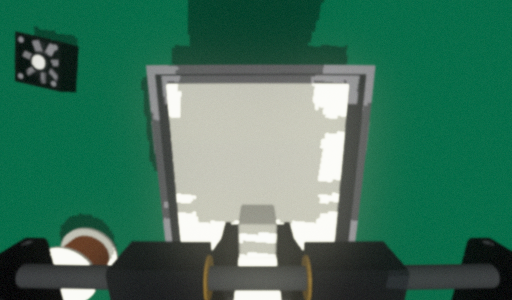

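```bash
python3 -m handwheel '[[0.015,0,0.0017,0,0],[0.015,0,0.0017,0.001,0],[0.015,0,0.0017,0.0015,0],[0.015,0,0.0017,0.0015,0]]'
```

```text
time_s: 18.05
tool_pos: [0.5309, -0.1125, 0.0587]
tool_rot: [180.0, 0.0, -174.7]
force: [-0.4, 0.4, -0.9]
grip_width: 0.0234
```

```bash
python3 -m handwheel '[[0.015,0,0,0.001,0],[0.015,0,0,0.001,0],[0.015,0,0,0.001,0]]'
```

```text
time_s: 18.35
tool_pos: [0.5309, -0.1124, 0.0586]
tool_rot: [180.0, 0.0, -174.7]
force: [-3.3, 0.1, 5.7]
grip_width: 0.0235
```

```bash
python3 -m handwheel '[[0.045,0,0,0,0],[0.045,0,0,0,0],[0.045,0,0,0,0],[0.045,0,0,-0.02,0],[0.045,0,0,-0.05,0],[0.045,0,0,-0.1,0],[0.045,0,0,-0.14,0],[0.045,0,0,-0.14,0],[0.045,0,0,-0.14,0]]'
python3 - <<'E'
from h import *
import pickle
p=camera_params("wrist");im=read_camera("wrist");cv2.imwrite("pics/w9.png",im)
pickle.dump(p,open("w9.pkl","wb"))
go(.567,-.394,.2,-22)
cv2.imwrite("pics/w9d.png",cv2.resize(im[0:290,110:400],None,fx=2,fy=2,interpolation=cv2.INTER_CUBIC))
E
```

```text
time_s: 19.25
tool_pos: [0.5314, -0.1126, 0.1984]
tool_rot: [-180.0, 0.1, -174.7]
force: [-0.7, -0.1, -0.2]
grip_width: 0.0447
shift [-0.0105 -0.2838 -0.0031] twist rad 0.4762 | n rows >= 5.7 q7 106.1 t 19.3 pos [ 0.5304 -0.1124  0.1969] [ 1.7998e+02 -4.0000e-02 -1.7471e+02] grip 0.0451 F [-1.   0.3 -0.6]
```

View pics/w9d.png

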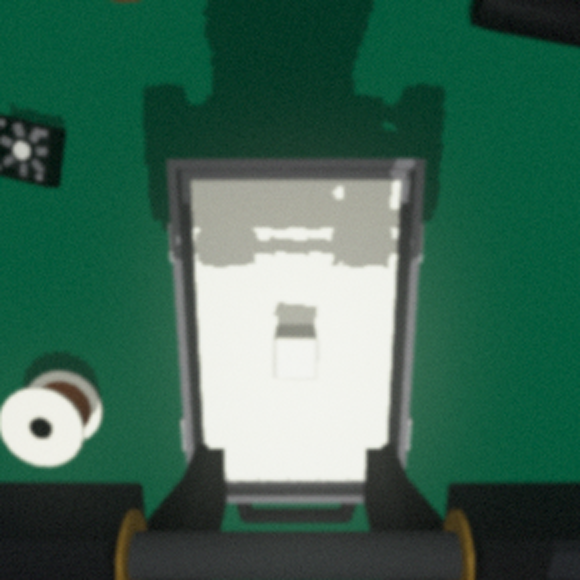

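```bash
python3 -m handwheel '[[0.087,-0.01,-0.284,0,0.476],[0.087,-0.01,-0.284,0,0.476],[0.087,-0.01,-0.284,0,0.476],[0.087,-0.01,-0.284,0,0.476],[0.087,-0.01,-0.284,0,0.476],[0.087,-0.01,-0.284,0,0.476],[0.087,-0.01,-0.284,0,0.476],[0.087,-0.01,-0.284,0,0.476],[0.087,-0.01,-0.284,0,0.476],[0.087,-0.01,-0.284,0,0.476]]' 25
python3 - <<'E'
from h import *
import pickle
p=camera_params("wrist");im=read_camera("wrist");cv2.imwrite("pics/w10.png",im)
pickle.dump(p,open("w10.pkl","wb"))
go(.567,-.394,.007,-22)
print(proj("wrist",(.567,-.394,.034),p))
crop(im,190,90,330,210,5,"pics/w10c.png")
E
```

```text
time_s: 20.3
tool_pos: [0.5675, -0.3922, 0.1971]
tool_rot: [179.9, -0.0, 158.2]
force: [-1.1, 0.9, 0.2]
grip_width: 0.0871
shift [-1.000e-04 -1.600e-03  1.904e-01] twist rad 0.0026 | n rows >= 3.8 q7 109.3 t 20.35 pos [ 0.5675 -0.3925  0.1974] [ 1.7993e+02 -1.0000e-02  1.5815e+02] grip 0.0871 F [-0.4 -0.2 -0.3]
[255.511027   169.00060864]
```

View pics/w10c.png

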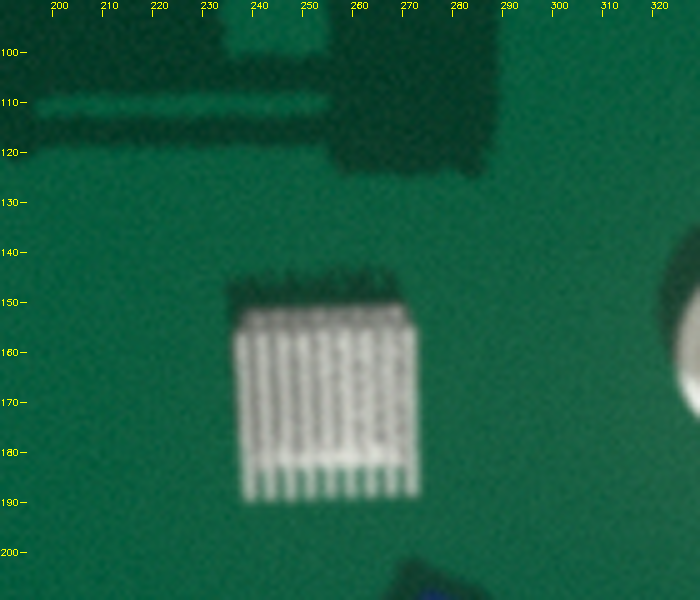

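View pics/w10.png

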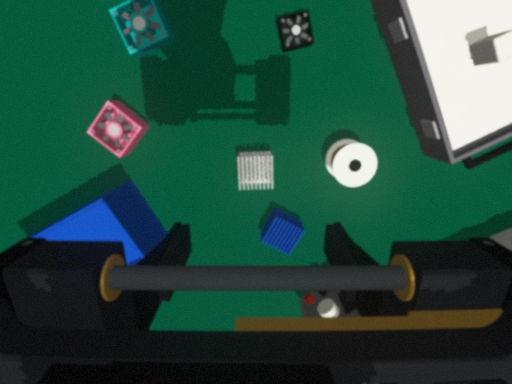

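Run:
```python
from h import *
import pickle
p=pickle.load(open("w10.pkl","rb"))
def a(pts,s,o,z):
    P=np.array([at("wrist",x/s-.5+o[0],y/s-.5+o[1],z,p) for x,y in pts]);D=np.roll(P,-1,0)-P
    print(P.mean(0).round(4),np.linalg.norm(D,axis=1).round(4),np.degrees(np.arctan2(D[:,1],D[:,0])).round(1))
    return P.mean(0)
q=a([(233,331),(418,327),(420,495),(243,501)],5,(190,90),.034)
go(*q[:2],.007,-20.5)
```

```text
[ 0.5711 -0.3961  0.034 ] [0.0464 0.0442 0.0461 0.0448] [  69.3  -20.2 -109.9  160.2]
shift [-0.0047 -0.002   0.1904] twist rad -0.0236 | n rows >= 3.8 q7 109.3 t 20.35 pos [ 0.5675 -0.3925  0.1974] [ 1.7993e+02 -1.0000e-02  1.5815e+02] grip 0.0871 F [-0.4 -0.2 -0.3]
```

```bash
python3 -m handwheel '[[0.087,-0.004,-0.002,0.05,-0.029],[0.087,-0.004,-0.002,0.1,-0.029],[0.087,-0.004,-0.002,0.15,-0.029],[0.087,-0.004,-0.002,0.175,-0.029],[0.087,-0.004,-0.002,0.189,-0.029],[0.087,-0.004,-0.002,0.189,-0.029],[0.035,-0.004,-0.002,0.189,-0.029],[0.035,-0.004,-0.002,0.189,-0.029],[0.035,-0.004,-0.002,0.189,-0.029],[0.035,-0.004,-0.002,0.189,-0.029],[0.035,-0.004,-0.002,0.189,-0.029],[0.035,-0.004,-0.002,0.189,-0.029],[0.035,-0.004,-0.002,0.189,-0.029]]' 25
python3 - <<'E'
from h import *
go(.5837,-.1075,.2,5.4)
E
```

```text
time_s: 21.65
tool_pos: [0.57, -0.3976, 0.0087]
tool_rot: [180.0, 0.0, 159.7]
force: [0.3, 0.8, 0.6]
grip_width: 0.0434
shift [ 0.0879  0.2768 -0.1913] twist rad -0.449 | n rows >= 7.0 q7 114.1 t 21.65 pos [ 0.57   -0.3976  0.0087] [1.7998e+02 1.0000e-02 1.5968e+02] grip 0.0434 F [0.3 0.8 0.6]
```

```bash
python3 -m handwheel '[[0.035,0,0,-0.02,0],[0.035,0,0,-0.05,0],[0.035,0,0,-0.09,0],[0.035,0,0,-0.13,0],[0.035,0.01,0.03,-0.16,-0.05],[0.035,0.02,0.07,-0.19,-0.1],[0.035,0.035,0.11,-0.19,-0.2],[0.035,0.05,0.155,-0.19,-0.3],[0.035,0.065,0.2,-0.19,-0.4],[0.035,0.075,0.24,-0.19,-0.449],[0.035,0.088,0.265,-0.19,-0.449],[0.035,0.088,0.277,-0.19,-0.449],[0.035,0.088,0.277,-0.19,-0.449],[0.035,0.088,0.277,-0.19,-0.449]]'
python3 - <<'E'
from h import *
go(.5837,-.1075,.0625,5.4)
im=read_camera("wrist");cv2.imwrite("pics/w11.png",im)
E
```

```text
time_s: 23.05
tool_pos: [0.5834, -0.1096, 0.1985]
tool_rot: [-179.9, -0.0, -174.7]
force: [0.0, -1.4, -0.9]
grip_width: 0.0433
shift [-0.0005  0.0021  0.136 ] twist rad -0.0021 | n rows >= 2.7 q7 106.7 t 23.05 pos [ 0.5834 -0.1096  0.1985] [-1.7992e+02 -2.0000e-02 -1.7472e+02] grip 0.0433 F [ 0.  -1.4 -0.9]
```

View pics/w11.png

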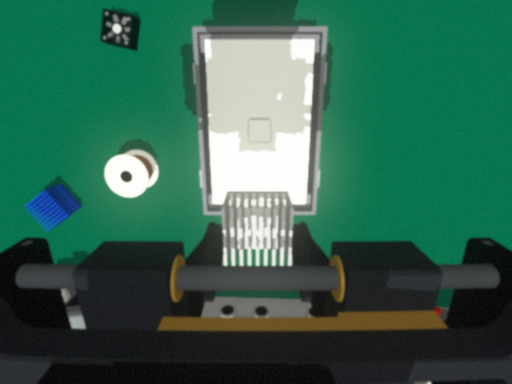

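```bash
python3 -m handwheel '[[0.035,0,0.002,0.03,0],[0.035,0,0.002,0.07,0],[0.035,0,0.002,0.1,0],[0.035,0,0.002,0.12,0],[0.035,0,0.002,0.13,0],[0.035,0,0.002,0.134,0],[0.035,0,0.002,0.136,0],[0.035,0,0.002,0.136,0],[0.035,0,0.002,0.136,0]]'
```

```text
time_s: 24.0
tool_pos: [0.5842, -0.1057, 0.0638]
tool_rot: [-180.0, 0.1, -174.6]
force: [-0.2, -0.4, -0.8]
grip_width: 0.0434
```

```bash
python3 -m handwheel '[[0.035,0,-0.001,0.0015,0],[0.035,0,-0.001,0.0025,0],[0.035,0,-0.001,0.0025,0],[0.035,0,-0.001,0.0025,0]]'
```

```text
time_s: 24.4
tool_pos: [0.5838, -0.1066, 0.0607]
tool_rot: [-180.0, 0.1, -174.6]
force: [-0.9, -1.3, 3.0]
grip_width: 0.0436
```

```bash
python3 -m handwheel '[[0.06,0,0,0.0025,0],[0.06,0,0,0.0025,0],[0.06,0,0,0.0025,0],[0.06,0,0,-0.02,0],[0.06,0,0,-0.05,0],[0.06,0,0,-0.1,0],[0.06,0,0,-0.14,0],[0.06,0,0,-0.14,0]]'
python3 - <<'E'
from h import *
go(.4382,.2742,.2,5.4)
E
```

```text
time_s: 25.2
tool_pos: [0.5872, -0.1072, 0.2068]
tool_rot: [-179.9, 0.7, -174.6]
force: [-0.2, -0.4, 0.5]
grip_width: 0.0597
shift [0.1125 0.3938 0.0068] twist rad -0.0002 | n rows >= 8.2 q7 106.5 t 25.2 pos [ 0.5872 -0.1072  0.2068] [-179.9     0.65 -174.61] grip 0.0597 F [-0.2 -0.4  0.5]
```

```bash
python3 -m handwheel '[[0.087,0.11,0.394,0,0],[0.087,0.11,0.394,0,0],[0.087,0.11,0.394,0,0],[0.087,0.11,0.394,0,0],[0.087,0.11,0.394,0,0],[0.087,0.11,0.394,0,0],[0.087,0.11,0.394,0,0],[0.087,0.11,0.394,0,0],[0.087,0.11,0.394,0,0],[0.087,0.11,0.394,0,0],[0.087,0.11,0.394,0,0],[0.087,0.11,0.394,0,0]]' 20
python3 - <<'E'
from h import *
import pickle
p=camera_params("wrist");im=read_camera("wrist");cv2.imwrite("pics/w12.png",im)
pickle.dump(p,open("w12.pkl","wb"))
go(.4382,.2742,.01,5.4)
print(proj("wrist",(.4382,.2742,.044),p))
crop(im,190,90,330,210,5,"pics/w12c.png")
t=read_camera("top");crop(t,235,130,310,235,5,"pics/t12.png")
E
```

```text
time_s: 26.4
tool_pos: [0.4378, 0.2734, 0.1998]
tool_rot: [-180.0, -0.0, -174.8]
force: [0.5, 0.0, -0.5]
grip_width: 0.0873
shift [-0.0004  0.0006  0.1899] twist rad -0.0035 | n rows >= 3.8 q7 60.2 t 26.45 pos [0.4379 0.2735 0.1999] [-179.97    0.   -174.8 ] grip 0.087 F [0.6 0.2 0.1]
[258.28080116 170.53940122]
```

View pics/w12c.png

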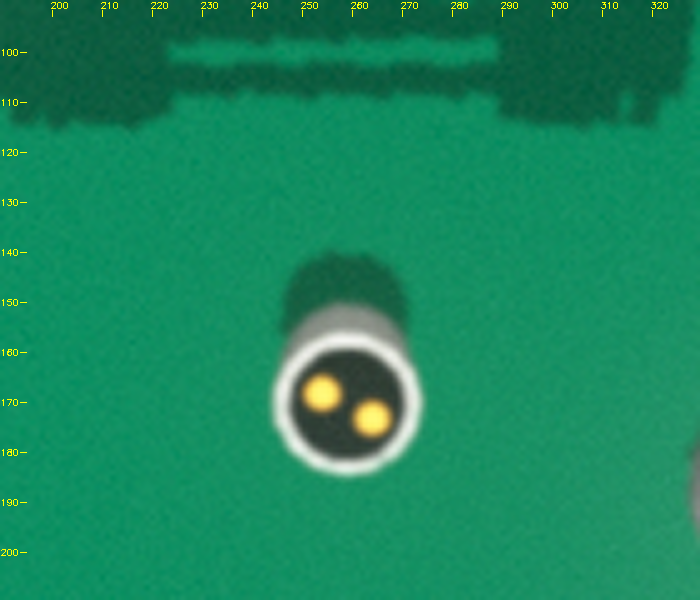

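View pics/t12.png

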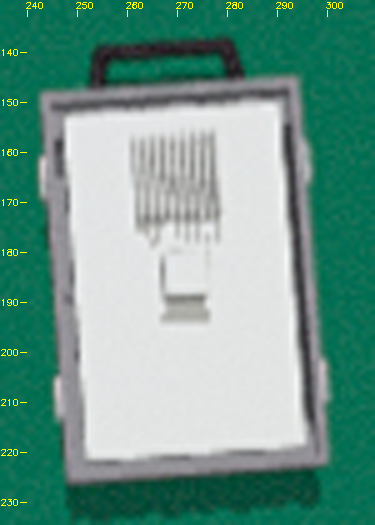

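```bash
python3 -m handwheel '[[0.087,0,0.001,0.05,0],[0.087,0,0.001,0.1,0],[0.087,0,0.001,0.15,0],[0.087,0,0.001,0.175,0],[0.087,0,0.001,0.188,0],[0.087,0,0.001,0.188,0],[0.028,0,0.001,0.188,0],[0.028,0,0.001,0.188,0],[0.028,0,0.001,0.188,0],[0.028,0,0.001,0.188,0],[0.028,0,0.001,0.188,0],[0.028,0,0.001,0.188,0],[0.028,0,0.001,0.188,0],[0.028,0,0.001,0.188,0]]' 20
python3 - <<'E'
from h import *
go(.4781,-.1175,.2,5.4)
E
```

```text
time_s: 27.9
tool_pos: [0.4368, 0.2764, 0.0121]
tool_rot: [-180.0, 0.0, -174.6]
force: [0.1, -1.1, 0.8]
grip_width: 0.0351
shift [-0.004  -0.3961 -0.1879] twist rad 0.0 | n rows >= 8.8 q7 60.1 t 27.9 pos [0.4368 0.2764 0.0121] [-180.     0.  -174.6] grip 0.0351 F [ 0.1 -1.1  0.8]
```

```bash
python3 -m handwheel '[[0.028,0,0,-0.02,0],[0.028,0,0,-0.05,0],[0.028,0,0,-0.09,0],[0.028,0,0,-0.13,0],[0.028,0,-0.03,-0.165,0],[0.028,0,-0.07,-0.187,0],[0.028,0,-0.11,-0.187,0],[0.028,0,-0.15,-0.187,0],[0.028,-0.001,-0.195,-0.187,0],[0.028,-0.002,-0.24,-0.187,0],[0.028,-0.003,-0.285,-0.187,0],[0.028,-0.004,-0.325,-0.187,0],[0.028,-0.004,-0.36,-0.187,0],[0.028,-0.004,-0.385,-0.187,0],[0.028,-0.004,-0.396,-0.187,0],[0.028,-0.004,-0.396,-0.187,0],[0.028,-0.004,-0.396,-0.187,0]]'
python3 - <<'E'
from h import *
go(.4781,-.1175,.0655,5.4)
im=read_camera("wrist");cv2.imwrite("pics/w13.png",im)
E
```

```text
time_s: 29.6
tool_pos: [0.478, -0.1157, 0.1988]
tool_rot: [179.9, -0.0, -174.5]
force: [-0.6, 0.6, -0.9]
grip_width: 0.0346
shift [ 1.000e-04 -1.800e-03  1.333e-01] twist rad 0.0015 | n rows >= 2.7 q7 105.6 t 29.6 pos [ 0.478  -0.1157  0.1988] [ 1.7994e+02 -2.0000e-02 -1.7452e+02] grip 0.0346 F [-0.6  0.6 -0.9]
```

View pics/w13.png

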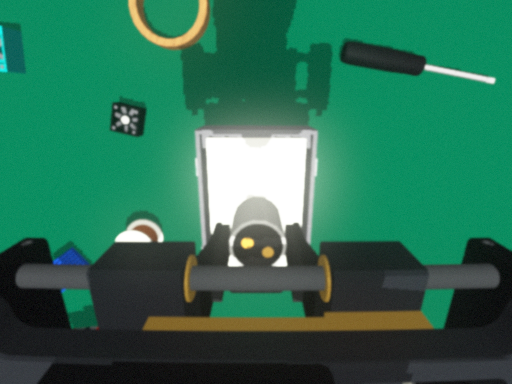

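```bash
python3 -m handwheel '[[0.028,0,-0.001,0.03,0],[0.028,0,-0.001,0.07,0],[0.028,0,-0.001,0.1,0],[0.028,0,-0.001,0.12,0],[0.028,0,-0.001,0.128,0],[0.028,0,-0.001,0.132,0],[0.028,0,-0.001,0.133,0],[0.028,0,-0.001,0.133,0],[0.028,0,-0.001,0.133,0]]'
```

```text
time_s: 30.55
tool_pos: [0.479, -0.1184, 0.0671]
tool_rot: [-180.0, 0.1, -174.6]
force: [1.0, 0.2, -0.2]
grip_width: 0.035
```

```bash
python3 -m handwheel '[[0.028,0,0.001,0.0015,0],[0.028,0,0.001,0.0025,0],[0.028,0,0.001,0.003,0],[0.028,0,0.001,0.003,0]]'
```

```text
time_s: 30.95
tool_pos: [0.4786, -0.1173, 0.064]
tool_rot: [180.0, 0.1, -174.6]
force: [-1.3, 0.9, 5.3]
grip_width: 0.0353
```

Contact at the expected height; release slowly, rise.

```bash
python3 -m handwheel '[[0.04,0,0,0.002,0],[0.05,0,0,0.002,0],[0.056,0,0,0.002,0],[0.056,0,0,0.002,0],[0.056,0,0,-0.02,0],[0.056,0,0,-0.05,0],[0.056,0,0,-0.09,0],[0.056,0,0,-0.14,0],[0.056,0.03,0,-0.17,0],[0.056,0.03,0,-0.17,0]]'
python3 - <<'E'
from h import *
im=read_camera("wrist");cv2.imwrite("pics/w14.png",im);go(.3,.3,.25,90)
E
```

```text
time_s: 31.95
tool_pos: [0.4488, -0.1217, 0.2381]
tool_rot: [-180.0, 0.5, -174.7]
force: [0.4, -0.0, -0.0]
grip_width: 0.0561
shift [ 0.1089  0.4329 -0.0146] twist rad -1.4775 | n rows >= 9.9 q7 104.7 t 32.0 pos [ 0.4488 -0.1208  0.2354] [ 179.99    0.32 -174.65] grip 0.0558 F [-0.7 -0.6  0.3]
```

View pics/w14.png

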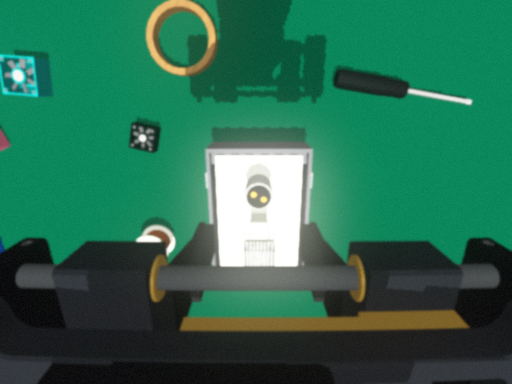

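Capacitor upright at (258,190), grip and heat sink behind it. Move the arm aside in +y for a final look.

```bash
python3 -m handwheel '[[0.056,0,0.37,0,0],[0.056,0,0.37,0,0],[0.056,0,0.37,0,0],[0.056,0,0.37,0,0],[0.056,0,0.37,0,0],[0.056,0,0.37,0,0],[0.056,0,0.37,0,0],[0.056,0,0.37,0,0],[0.056,0,0.37,0,0],[0.056,0,0.37,0,0],[0.056,0,0.37,0,0]]'
python3 - <<'E'
from h import *
print(get_obs()["tool_pos"])
t=read_camera("top");cv2.imwrite("pics/t15.png",t);crop(t,235,130,310,235,5,"pics/t15c.png")
s=read_camera("scene");cv2.imwrite("pics/s15.png",cv2.resize(s[130:260,170:330],None,fx=5,fy=4.6,interpolation=cv2.INTER_CUBIC))
E
```

```text
time_s: 33.1
tool_pos: [0.4137, 0.2464, 0.2321]
tool_rot: [-179.9, -0.1, -174.7]
force: [-0.4, -0.4, 0.2]
grip_width: 0.0559
[0.41366797 0.2463505  0.23210616]
```

View pics/t15c.png

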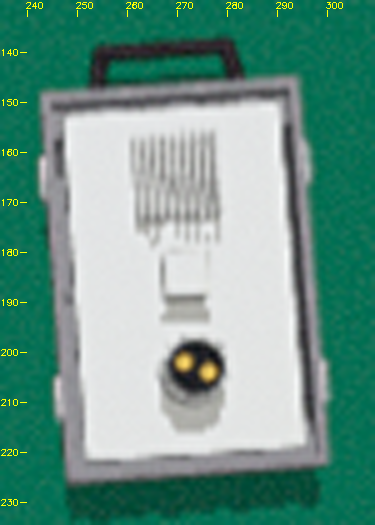

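View pics/s15.png

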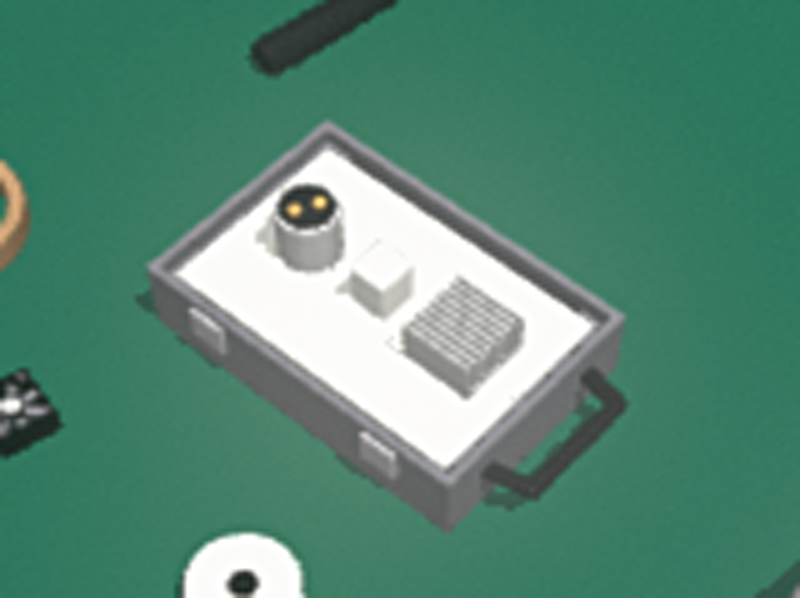

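View pics/t15.png

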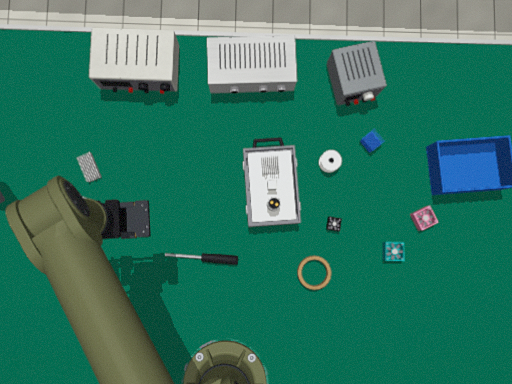

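Run:
```python
from m import *
q("div",[(65,113),(281,100),(308,442),(85,460)],5,(235,130),.052)
q("cap",[(195,367)],5,(235,130),.096)
print(get_obs()["force"],get_obs()["time_s"])
sign_off()
```

```text
div [ 0.5323 -0.1135  0.052 ] [0.1184 0.1873 0.1206 0.1893] [ -85.  -174.7   96.     4.7]
cap [[ 0.4804 -0.1175  0.096 ]]
[ 0.28978961  0.1066801  -0.21791595] 33.2
the job is handed in; nothing more can be done
```

The case is packed in the order asked and the job is handed in at 33.2 s of the allowed 123 s; the sign-off reports no verdict.

- **Floor layer:** the transformer stands in the handle-end compartment and the large fan lies flat in the other. A wrist picture taken before the divider went in showed both seated.
- **Divider:** it lies on the ledges with its grip up. With its top face taken at the seated height of 52 mm, the last top picture gives 188 x 119 mm, about 2 mm from the case centre. Tilt was not measured separately.
- **Top layer:** the square heat sink is at the handle end and the capacitor stands upright at the other end, one on each side of the grip. The top and scene pictures show both in place.
- **Other things:** the small fan, oblong heat sink, spool and coloured look-alikes look unmoved in the last top picture. The screw tin was hidden behind the arm in that picture. I never went for it, but I did not see it again.

**Checks that disagreed:** two parts read differently in the top and wrist cameras, each by about 2 to 3 mm: the large fan in y and the square heat sink. Both grasps held. Every force reading I saw stayed under 7 N, and the arm ended clear of everything.

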